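# Slide a fresh paint cake into the palette's empty well

### The job

Refill the palette: set the loose paint cake down gently on the bare front part of the stoneware palette in the wooden tray, and from there slide it back over the plate, not through the air, until it drops into the empty middle well; then bed it there fully home and level with a steady push of about 10 N on its top for a second. The cake is brittle, so never press or bump it hard against the palette; leave the pencil tin, ink jar and eraser where they are.

Things in the scene. Friction and masses are not known exactly. Their poses are not given: they have to be found in the camera images.
- tray: Low beech tray, 264 (x) by 268 mm (y), rim top 26 mm above the table; does not move. Origin: centre of its underside, on the table; -x is its front (towards the robot, within 0.25 rad), z up. In it lies a firm, slippery-glazed pale stoneware palette, 190 (x) by 250 mm (y), flat top 22 mm above the table. Across (y) it fits; along x it lies anywhere within 28 mm either way of the tray's centre, not measured.
- bare_front (a point): Fixed point of the tray: middle of the palette's bare front part, on its flat top, 36 mm in front of the tray's centre, 22 mm above the table; axes as the tray's. However the palette lies, the plate within 25 mm in x (110 mm in y) of this point is bare and flat, and a cake set down right here is clear of the wells and the palette's front edge.
- well_middle (a point): Fixed point of the tray, 45 mm behind its centre, 22 mm above the table, axes as the tray's: where the empty well's mouth would be if the palette lay centred. The true well centre is at the same tray y but up to 28 mm nearer or farther in tray x: find it by feel or by eye. Round well, 50 mm wide, 6 mm deep. Like wells 80 mm left and right of it hold stuck, used cakes, up to 9 mm proud.
- cake_center (a point): The fresh paint cake: hard plain brown disc, 46 mm across, 16 mm thick, about 42 g, lying flat on the table left of the tray. Point: its centre, 8 mm above its underside; z is the disc's axis. Its centre is 30 mm above the table when on the palette's flat top, 24 mm when home in the well (10 mm then stand out). It chips if pressed or knocked against palette or tray with more than 20 N.
- ink_jar_center (a point): Lidded glass ink jar, 54 mm across, 60 mm high, standing right of the tray; bystander. Point: half-way up on its axis.
- pencil_tin_center (a point): Ribbed steel tin, 76 mm across, 100 mm high, with pencils that reach about 190 mm above the table, standing right of the tray; bystander. Point: on its axis, 50 mm up.
- eraser_center (a point): White eraser in a card sleeve, 55 by 23 mm, 14 mm high, lying left of the tray, farther back than the cake; bystander. Point: its centre.
Things that resemble listed ones, but are neither listed nor needed, are in the scene too. Of the things like the part that bears cake_center, leave any that is white; of the rest the larger one is meant.

How it is judged:
On the way, in this order (a step that is already met when the one before it is completed fails the run):
1. the cake is set down on the bare front part of the palette (z of cake_center in the frame of tray between 0.028 and 0.0325 m and x of cake_center in the frame of tray between -0.095 and 0 m and y of cake_center in the frame of tray between -0.1 and 0.1 m and contact force between cake and tray above 0.1 N), for 0.1 s.
2. the cake has dropped into the empty well and is pressed down there with more than 5 N by the hand above it (z of cake_center in the frame of tray below 0.0255 m and x of cake_center in the frame of tray between 0.01 and 0.08 m and y of cake_center in the frame of tray between -0.008 and 0.008 m and contact force between cake and tray above 5 N and horizontal distance between the grasp point and cake_center below 0.023 m), for 0.3 s.
At the end, for the whole second after the job is handed in: The cake lies at rest and released in the middle well, its centre no more than 1.5 mm above its fully home height (24 mm above the table), level within 0.06 rad; jar, tin and eraser within 20 mm of where they stood (z of cake_center in the frame of tray between 0.022 and 0.0255 m and x of cake_center in the frame of tray between 0.01 and 0.08 m and y of cake_center in the frame of tray between -0.008 and 0.008 m and angle between the z axis of cake_center and the z axis of tray, either way round below 0.06 rad and linear speed of cake below 0.01 m/s); the robot touches nothing.
It fails at once if the cake is pressed or knocked against the palette or tray with more than 20 N (contact force between cake and tray above 20 N).
It fails at once if the cake is carried through the air over the back part of the palette (underside more than 6 mm above the plate, from 5 mm behind the tray's centre backwards) instead of being slid there (z of cake_center in the frame of tray above 0.036 m and x of cake_center in the frame of tray between 0.005 and 0.12 m and y of cake_center in the frame of tray between -0.1 and 0.1 m).
It fails at once if the ink jar, the pencil tin or the eraser is moved by more than 20 mm (distance of any of ink_jar_center, pencil_tin_center, eraser_center from where it was at the start of the episode above 0.02 m).
It also fails if it takes over 61 s, if anything falls off the work surface, if the arm or the gripper's body presses on something with over 40 N, if the wrist force passes 120 N, or if a joint passes its speed limit or range.

### The arm

A 6-joint arm with a two-finger parallel gripper is mounted at the origin on the work surface. World frame = base frame: x ahead of the robot, y to its left, z up, the work surface at z = 0. Lengths are in m, angles in rad, forces in N, time in s.
With the tool pointing down it reaches from about 0.35 to 0.775 m from the base axis. Payload 5.5 kg.
Tool frame: the origin (TCP) lies between the finger pads; the fingertips stand 19 mm ahead of it and the grasp point (between the pads) is the TCP; z points along the fingers, x is the direction in which the jaws open and shut, and the axes are right-handed (so a half turn about z gives the same grasp; the last joint's range is limited). The gripper opens to 85 mm and grips with 20 to 120 N. Pads are 22 mm wide; open, the fingers measure 114 mm over their backs; the gripper's body (76 mm by 85 mm) begins 54 mm behind the grasp point. The pads swing forward as they close: fully open they stand 13 mm farther back than shut.
Start: joints at [-0.14, 0.313, 0.046, 1.304, 0, 1.431], TCP at [0.575, -0, 0.25] pointing down, gripper open.
Joint ranges: [-2.76, 2.76], [-0.86, 1.69], [-1.03, 1.26], [-2.2, 2.34], [-1.47, 1.5], [-3.14, 3.14]. Speed limits (rad/s): [2.57, 2.57, 3.14, 3.14, 3.14, 3.14].

### API

Orientations are given as a unit quaternion [w, x, y, z].
In Python, from workcell import env gives the robot as it stands. The module is installed in compiled form; this text tells all that it offers.
- The arm moves only by the tool carry_out, never from a script. Its argument "steps" is a list of rows, each a list of 7 numbers: the gripper command: -1 is shut, 1 is fully open, values between are in proportion, then the shift along the tool's x, y, z in m, then the turn, a rotation vector about the tool's x, y, z in rad. A call has 1 to 20 rows; each row shifts and turns the commanded pose from where the row before left it, along the tool's axes as they then stand; what a row does not reach is not made up. A row lasts 1/8 s, in which the tool goes at most 62.5 mm and 10.7 degrees, less where a joint would pass 70% of its speed; a pose out of reach is approached as far as the arm can. A call with a gripper value outside its range is refused whole. The fingers move at their own pace and stop on an object; "grip_force" is the grip in N (left out, the last holds). Time passes only in rows, so rows that do not move let the fingers close. It gives the time, the measured TCP pose, the force and the opening at its end, in the units of the state.
- env.get_state(): the state, without advancing time (a new reading comes with each control period).
- env.read_camera(name): name is "scene" or "side" or "wrist"; returns a dict with "color" (420x560x3 uint8, red, green, blue), "K" (3x3 intrinsics, pixels), "dist" ([k1, k2, p1, p2, k3] as OpenCV has them; the pictures are not rectified), "R" (3x3) and "t" (3): a world point X has camera coordinates R X + t. Camera axes: x right, y down, z forward; pixel columns grow to the right and rows downward; lengths in m; the calibration is good to about 2 mm. A picture is of the moment at which its call begins. There is no depth.
- env.hand_in(): hands the job in, once; it reports no verdict.
The state is a dict: "clock": time; "joint_pos": joint angles; "qvel": joint speeds; "tau": joint torques, N m; "tcp_pos": TCP position; "orientation": TCP orientation; "wrist_force": force on the tool from outside, world axes, zero at the start; "ft_torque": the same for the moment, N m; "finger_gap": finger opening in m.
Only numpy, scipy, OpenCV 4.12 (cv2) and the standard library are available. Lean on these libraries where they do the work, as an engineer would, in place of code of your own. Each camera call takes 0.05 s, during which the arm holds its last target. There are 200 camera calls.

## Working session

There is one attempt and no reset: what is moved stays moved. The work goes in short steps, Python scripts to look and compute and a tool call to move; the robot and the scene stay as the last step left them, time stands still between calls to the robot, and variables do not carry over. Pictures are saved under pics/ and viewed, about 8 in all and at most 12, crops included, and the job is handed in when it is done.

Besides the shell and the picture viewer there is one more tool, called after "Call:" by a JSON object that holds its "fn" and its "kwargs", one argument or row to a line. carry_out: Moves the arm, as the interface text tells. Its arguments: {"type":"object","properties":{"steps":{"type":"array","items":{"type":"array","items":{"type":"number"}}},"grip_force":{"type":"number"}},"required":["steps"]}

```bash
mkdir -p pics; cat > h.py <<'E'
import numpy as np, cv2
from workcell import env
def snap(n,f):
    c=env.read_camera(n); cv2.imwrite(f'pics/{f}.png',c['color'][:,:,::-1]); np.savez(f'pics/{f}.npz',**{k:np.array(c[k]) for k in c}); return c
def ray(c,uv,z):
    p=cv2.undistortPoints(np.array([[uv]],float),np.array(c['K']),np.array(c['dist']))[0,0]
    R=np.array(c['R']);t=np.array(c['t']); o=-R.T@t; d=R.T@np.array([p[0],p[1],1]); return o+d*(z-o[2])/d[2]
def proj(c,X):
    R=np.array(c['R']);return cv2.projectPoints(np.array(X,float).reshape(-1,1,3),cv2.Rodrigues(R)[0],np.array(c['t']),np.array(c['K']),np.array(c['dist']))[0][:,0]
E
python3 - <<'E'
from h import *
for n in('scene','side'): 
    c=snap(n,n+'0'); R=np.array(c['R']); print(n,-R.T@np.array(c['t']),R[2])
a=cv2.imread('pics/scene0.png');cv2.imwrite('pics/scene0b.png',cv2.resize(a,(800,600)))
s=env.get_state();print({k:np.round(v,3) for k,v in s.items()})
E
```

```text
scene [0.95391919 0.56192553 0.60372891] [-0.45934134 -0.63206979 -0.624094  ]
side [0.48127426 0.96539998 0.60870415] [ 0.10846656 -0.85390929 -0.50899306]
{'clock': np.float64(0.1), 'joint_pos': array([-0.14 ,  0.314,  0.045,  1.304, -0.   ,  1.431]), 'qvel': array([-0.001, -0.002,  0.001,  0.   , -0.002,  0.   ]), 'tau': array([ 4.0000e-03, -4.8173e+01,  2.9924e+01,  1.3000e-02, -0.0000e+00,
        0.0000e+00]), 'tcp_pos': array([0.575, 0.   , 0.249]), 'orientation': array([-0.   ,  1.   , -0.   , -0.001]), 'wrist_force': array([0.322, 0.415, 0.105]), 'ft_torque': array([-0.038,  0.007,  0.013]), 'finger_gap': np.float64(0.085)}
```

View pics/scene0b.png

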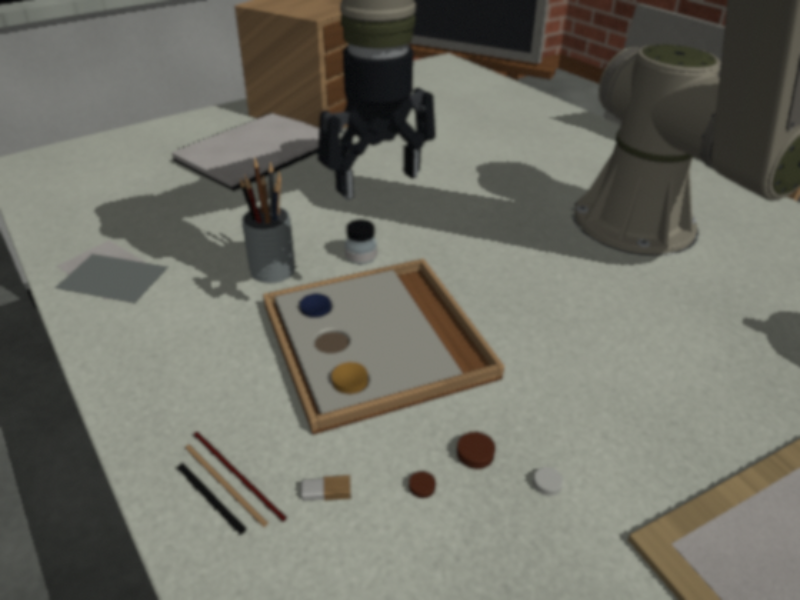

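View pics/side0.png

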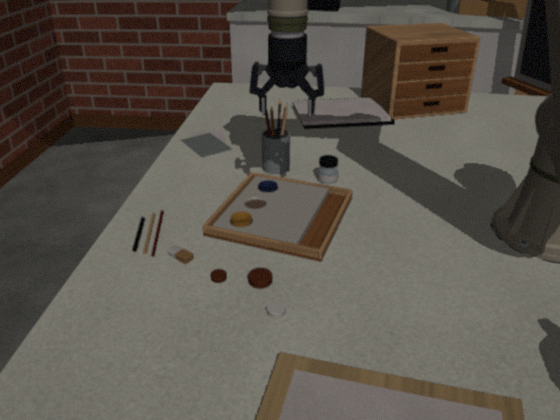

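The scene view (800x600 copy) has three cake-like discs: a larger brown one at (476,450), a smaller brown one at (422,484) and a white one at (547,480). The larger brown one fits the description. The tray corners are near (264,297), (424,264), (500,372) and (315,428). The empty well is at (332,342) and the palette lies towards the back. I'll confirm with an enlarged crop.

```bash
python3 - <<'E'
import cv2
a=cv2.imread('pics/scene0.png')[175:355,175:395]
a=cv2.convertScaleAbs(cv2.resize(a,None,fx=3.6,fy=3.3333,interpolation=cv2.INTER_CUBIC),alpha=1.4)
cv2.imwrite('pics/crop1.png',a);print(a.shape)
E
```

```text
(600, 792, 3)
```

View pics/crop1.png

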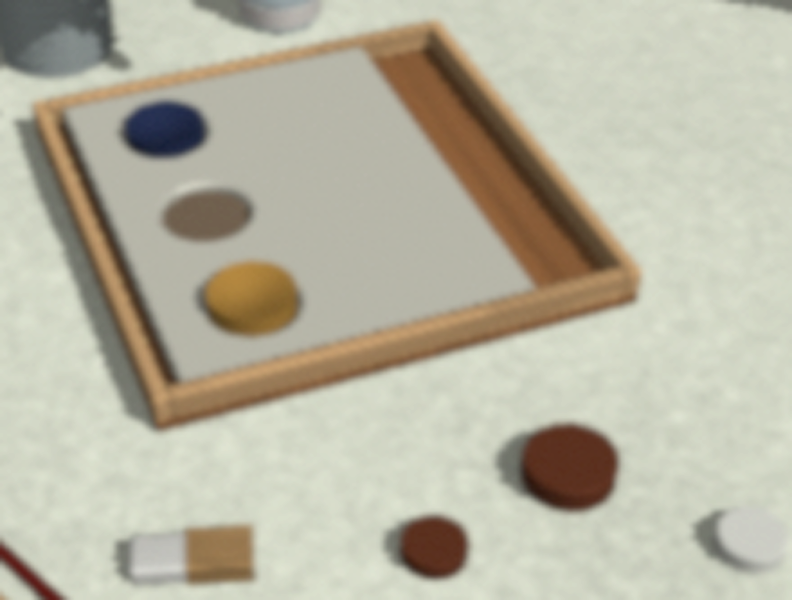

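```bash
cat > m.py <<'E'
from h import *
c=np.load('pics/scene0.npz')
W=lambda x,y,z: ray(c,(175+(x)/3.6-0.36,175+y/3.33333-0.35),z)
cor=[W(x,y,.026) for x,y in((36,104),(434,22),(638,276),(160,398))]
T=np.array([[.132,-.134],[-.132,-.134],[-.132,.134],[.132,.134]])
P=np.array(cor)[:,:2]; ctr=P.mean(0)
q=(P-ctr); th=np.arctan2((T[:,0]*q[:,1]-T[:,1]*q[:,0]).sum(),(T*q).sum())
Rt=np.array([[np.cos(th),-np.sin(th)],[np.sin(th),np.cos(th)]])
print('sides',[np.linalg.norm(P[i]-P[i-1]) for i in range(4)]);print('tray',ctr,th,'resid',(P-ctr-T@Rt.T).round(4).tolist())
L=lambda p:((p[:2]-ctr)@Rt).round(4)
print('front edge',[L(W(x,y,.022)) for x,y in((375,57),(533,288))]);print('rear edge',[L(W(x,y,.022)) for x,y in((66,115),(175,380))])
print('well',[L(W(x,y,.022)) for x,y in((207,211),(207,214))],'w',L(W(163,214,.022)),L(W(253,214,.022)))
for n,x,y,z in(('cake',571,461,.016),('small',434,545,.012),('white',752,536,.012),('eraser',192,550,.014)):print(n,W(x,y,z).round(4))
print('cake d',W(524,461,.016),W(618,461,.016))
tw=lambda x,y:(ctr+Rt@[x,y]).round(4)
print('bare',tw(-.036,0),'wellnom',tw(.045,0))
c2=np.load('pics/side0.npz')
k=W(571,461,.016)
a=cv2.imread('pics/side0.png')
print('side proj', proj(c2,[k,[*tw(-.132,.134),.026],[*tw(.132,.134),.026],[*tw(.132,-.134),.026],[*tw(-.132,-.134),.026]]).round(1).tolist())
E
python3 m.py
```

```text
sides [np.float64(0.2629761625920422), np.float64(0.257105392349143), np.float64(0.26690572909084953), np.float64(0.25503399597893783)]
tray [0.58576311 0.00453598] -0.24267522057613078 resid [[-0.0024, 0.0027], [0.0041, 0.0001], [0.0039, -0.001], [-0.0056, -0.0017]]
front edge [array([-0.0797, -0.1132]), array([-0.0749,  0.1193])]
rear edge [array([ 0.1143, -0.1196]), array([0.1162, 0.1183])]
well [array([ 0.0632, -0.0023]), array([0.064 , 0.0003])] w [ 0.0864 -0.0083] [0.0406 0.0092]
cake [0.6017 0.238  0.016 ]
small [0.6819 0.239  0.012 ]
white [0.5631 0.3171 0.012 ]
eraser [0.7714 0.1815 0.014 ]
cake d [0.61948821 0.225389   0.016     ] [0.58384461 0.25060158 0.016     ]
bare [0.5508 0.0132] wellnom [ 0.6294 -0.0063]
side proj [[257.7, 274.3], [319.6, 251.7], [199.8, 225.4], [249.7, 171.4], [351.3, 189.3]]
```

The crop confirms the larger brown disc at crop (571,461). It measures about 44 mm across, at world (0.602, 0.238). The tray is at (0.586, 0.0045) with yaw -0.243, and the well is at about tray x = 0.063. I'll take a wrist view over the tray, then move to the cake.

```bash
python3 - <<'E'
from h import *
c=snap('wrist','w0');R=np.array(c['R']);print(-R.T@np.array(c['t']),R.round(3).tolist())
a=cv2.imread('pics/w0.png');cv2.imwrite('pics/w0b.png',cv2.convertScaleAbs(cv2.resize(a,(800,600),interpolation=cv2.INTER_CUBIC),alpha=1.3))
E
```

```text
[0.57480005 0.07761253 0.37324747] [[1.0, 0.0, -0.002], [0.001, -0.953, 0.303], [-0.001, -0.303, -0.953]]
```

View pics/w0b.png

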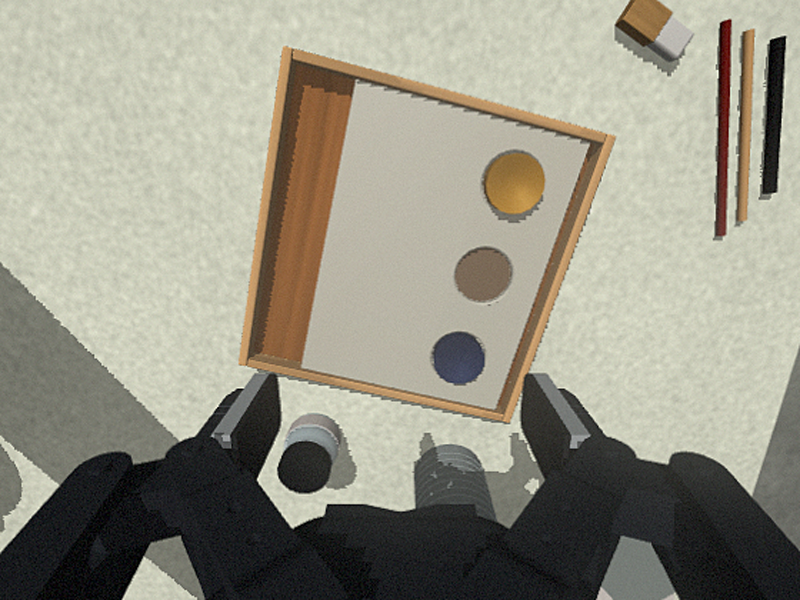

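Call:
{"fn": "carry_out", "kwargs": {
  "steps": [
    [1,0,0,0,0,0,-0.166],
    [1,0,0,0,0,0,-0.166],
    [1,0,0,0,0,0,-0.166],
    [1,0,0,0,0,0,-0.166],
    [1,0,0,0,0,0,-0.166],
    [1,0,0,0,0,0,-0.166],
    [1,0,0,0,0,0,-0.166],
    [1,0,0,0,0,0,-0.166],
    [1,0.04,-0.005,0.005,0,0,0],
    [1,0.05,-0.007,0.005,0,0,0],
    [1,0.05,-0.007,0.01,0,0,0],
    [1,0.05,-0.006,0.01,0,0,0],
    [1,0.047,-0.006,0.01,0,0,0],
    [1,0,0,0,0,0,0],
    [1,0,0,0,0,0,0]
  ]
}}

```text
clock: 2.02
tcp_pos: [0.6016, 0.2374, 0.2099]
orientation: [-0.0, 0.787, 0.616, -0.001]
wrist_force: [-0.2, -0.3, 0.3]
finger_gap: 0.0855
```

```bash
cat > m2.py <<'E'
from h import *
c=np.load('pics/w0.npz'); s=.7
W=lambda x,y,z: ray(c,(x*s-.15,y*s-.15),z)
P=np.array([W(*p,.026) for p in((510,421),(240,364),(285,47),(615,136))])[:,:2]
T=np.array([[.132,-.134],[-.132,-.134],[-.132,.134],[.132,.134]])
ctr=P.mean(0);q=P-ctr; th=np.arctan2((T[:,0]*q[:,1]-T[:,1]*q[:,0]).sum(),(T*q).sum())
Rt=np.array([[np.cos(th),-np.sin(th)],[np.sin(th),np.cos(th)]])
print('sides',[np.linalg.norm(P[i]-P[i-1]).round(4) for i in range(4)],'tray',ctr,th,(q-T@Rt.T).round(4).tolist())
L=lambda p:((p[:2]-ctr)@Rt).round(4)
w=W(483,274,.022);print('well',w,L(w),'w',np.linalg.norm(W(454,274,.022)-W(512,274,.022)))
print('edges',L(W(354,80,.022)),L(W(302,367,.022)),L(W(588,145,.022)),L(W(497,410,.022)))
for n,p,z in(('ochre',(515,182),.03),('blue',(459,357),.028),('eraser',(655,28),.014)):print(n,W(*p,z),L(W(*p,z)))
print('bare',ctr+Rt@[-.036,0])
E
python3 m2.py
python3 - <<'E'
from h import *
c=snap('wrist','w1')
a=cv2.imread('pics/w1.png');cv2.imwrite('pics/w1b.png',cv2.convertScaleAbs(cv2.resize(a,(800,600),interpolation=cv2.INTER_CUBIC),alpha=1.3))
E
```

```text
sides [np.float64(0.2649), np.float64(0.2613), np.float64(0.2658), np.float64(0.2602)] tray [0.58443445 0.00224873] -0.23645182055860703 [[-0.001, 0.0019], [0.0015, 0.0007], [0.0016, -0.0016], [-0.0021, -0.001]]
well [ 0.64612609 -0.01169728  0.022     ] [0.0632 0.0009] w 0.05043876821368565
edges [-0.0766  0.1237] [-0.075  -0.1247] [0.1136 0.1218] [ 0.1162 -0.1259]
ochre [0.66548602 0.06576055 0.03      ] [0.0639 0.0807]
blue [ 0.62775214 -0.0880593   0.028     ] [ 0.0633 -0.0776]
eraser [0.76677446 0.17812603 0.014     ] [0.1361 0.2137]
bare [0.54943614 0.0106819 ]
```

View pics/w1b.png

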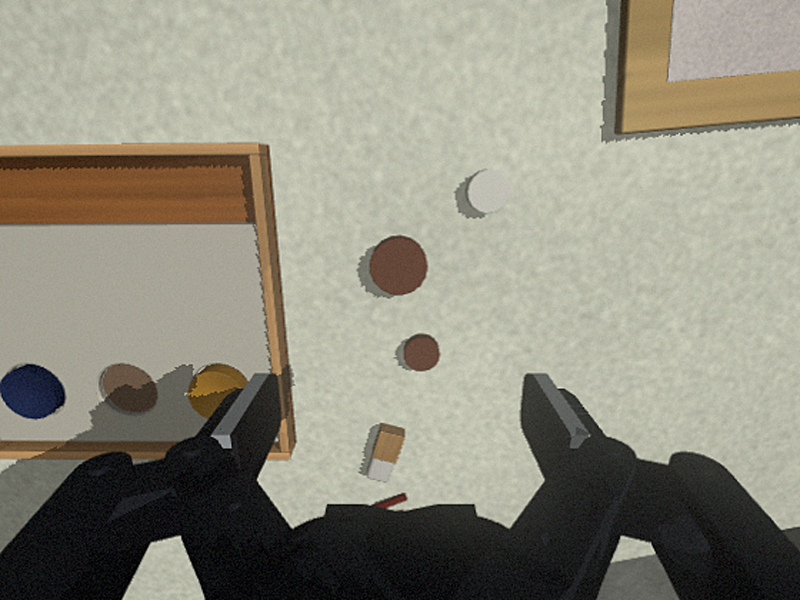

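```bash
python3 - <<'E'
from h import *
c=np.load('pics/w1.npz'); s=.7
W=lambda x,y,z: ray(c,(x*s-.15,y*s-.15),z)
k=W(399,265,.016);print(k,np.linalg.norm(W(370,265,.016)-W(427.5,265,.016)))
st=env.get_state();p=st['tcp_pos']; q=st['orientation']
from scipy.spatial.transform import Rotation as Ro
M=Ro.from_quat(q,scalar_first=True).as_matrix();print(M.round(3).tolist(),p,'delta tool',M.T@(np.r_[k[:2],.021]-p))
print('well check', W(129,387,.022),'small',W(422,352,.012),'white',W(487,190,.012))
E
```

```text
[0.59741227 0.23727882 0.016     ] 0.04487190717327599
[[0.241, 0.971, -0.0], [0.971, -0.241, -0.0], [-0.001, -0.0, -1.0]] [0.60184278 0.23678314 0.21026091] delta tool [-0.00048686 -0.00438492  0.18926199]
well check [ 0.64386533 -0.01009138  0.022     ] small [0.67590434 0.23782276 0.012     ] white [0.55824966 0.31488627 0.012     ]
```

The wrist view puts the cake at (0.597, 0.237) and 45 mm across. That's within 5 mm of the scene camera, and I trust the closer view. I'll descend and grip.

Call:
{"fn": "carry_out", "kwargs": {
  "steps": [
    [1,0,-0.004,0.03,0,0,0],
    [1,0,0,0.045,0,0,0],
    [1,0,0,0.045,0,0,0],
    [1,0,0,0.035,0,0,0],
    [1,0,0,0.02,0,0,0],
    [1,0,0,0.011,0,0,0],
    [1,0,0,0,0,0,0],
    [0.2,0,0,0,0,0,0],
    [0,0,0,0,0,0,0],
    [-0.3,0,0,0,0,0,0],
    [-0.3,0,0,0,0,0,0],
    [-0.3,0,0,0,0,0,0],
    [-0.3,0,0,0,0,0,0]
  ],
  "grip_force": 30
}}

```text
clock: 3.7
tcp_pos: [0.5989, 0.2386, 0.0258]
orientation: [0.001, 0.788, 0.616, 0.001]
wrist_force: [-1.2, -1.7, 5.5]
finger_gap: 0.0432
```

Call:
{"fn": "carry_out", "kwargs": {
  "steps": [
    [-0.3,0,0,-0.005,0,0,0],
    [-0.3,0,0,-0.015,0,0,0],
    [-0.3,0,0,-0.03,0,0,0],
    [-0.3,0,0,-0.04,0,0,0],
    [-0.3,0,0,0,0,0,0],
    [-0.3,0,0,0,0,0,0]
  ]
}}

```text
clock: 4.45
tcp_pos: [0.598, 0.2385, 0.1147]
orientation: [0.0, 0.788, 0.616, 0.0]
wrist_force: [-0.8, -0.3, -1.8]
finger_gap: 0.0433
```

```bash
python3 - <<'E'
from h import *
c=snap('wrist','w2');d=snap('side','s2')
print(env.get_state()['finger_gap'],env.get_state()['tcp_pos'],env.get_state()['wrist_force'])
p=env.get_state()['tcp_pos'];u=proj(d,[p])[0].astype(int);print(u)
a=cv2.imread('pics/w2.png')[160:400,140:460];b=cv2.imread('pics/s2.png')[u[1]-60:u[1]+60,u[0]-80:u[0]+80]
o=np.hstack([cv2.resize(a,(400,300),interpolation=cv2.INTER_CUBIC),cv2.resize(b,(400,300),interpolation=cv2.INTER_CUBIC)])
cv2.imwrite('pics/g2.png',cv2.convertScaleAbs(o,alpha=1.6))
E
```

```text
0.043616914983204934 [0.59717251 0.23824258 0.11326582] [-0.342498    0.47174133 -0.40214776]
[259 231]
```

View pics/g2.png

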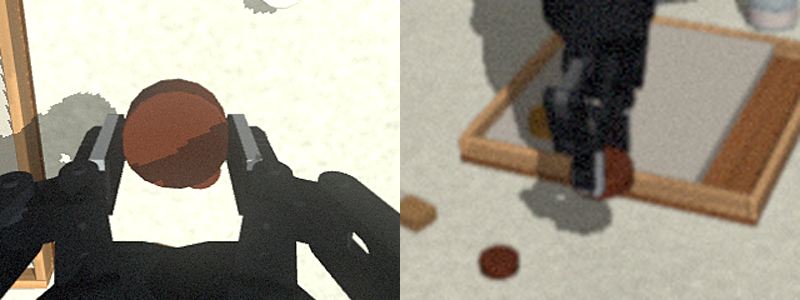

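```bash
python3 - <<'E'
from h import *
from scipy.spatial.transform import Rotation as Ro
from scipy.optimize import least_squares
c=np.load('pics/w2.npz');st=env.get_state();p=st['tcp_pos'];M=Ro.from_quat(st['orientation'],scalar_first=True).as_matrix()
# observed outline extremes in full px: left, right, bottom(face top rim), face top rim, wall top (lower rim)
ob=np.array([[124,136],[228,136],[176,188],[176,90],[176,79]])*.8+[140,160]
t=np.linspace(0,2*np.pi,361)
def f(v):
    dx,dy,dz,ph=v;out=[]
    rim={}
    for s in(-1,1):
        X=np.c_[.023*np.cos(t),.023*np.sin(t),np.full_like(t,s*.008)]
        X=Ro.from_rotvec([ph,0,0]).apply(X)+[dx,dy,dz]
        rim[s]=proj(c,X@M.T+p)
    a,b=rim[-1],rim[1] # -1 = top (tool z down)
    return np.array([a[:,0].min()-ob[0,0],a[:,0].max()-ob[1,0],a[:,1].max()-ob[2,1],a[:,1].min()-ob[3,1],b[:,1].min()-ob[4,1]])
for g in(0,.4,-.4):
    r=least_squares(f,[0,0,.012,g]);print(r.x.round(4),r.fun.round(1))
E
```

```text
[ 0.0011  0.0055  0.0242 -0.0894] [-0.5  0.5 -0.5 -0.1  0.6]
[ 0.0011  0.0055  0.0242 -0.0894] [-0.5  0.5 -0.5 -0.1  0.6]
[ 0.0011  0.0055  0.0242 -0.0894] [-0.5  0.5 -0.5 -0.1  0.6]
```

The cake is held near its upper edge, about 5 mm towards tool +y and slightly nose-up. That's good enough. I'll carry it over the bare front, keeping it out of the no-fly zone, and lower it.

Call:
{"fn": "carry_out", "kwargs": {
  "steps": [
    [-0.3,-0.02,0.001,0,0,0,0],
    [-0.3,-0.04,0.001,0,0,0,0],
    [-0.3,-0.045,0,0,0,0,0],
    [-0.3,-0.045,0,0,0,0,0],
    [-0.3,-0.04,0,0,0,0,0],
    [-0.3,-0.03,0,0,0,0,0],
    [-0.3,-0.012,0,0.01,0,0,0],
    [-0.3,0,0,0.02,0,0,0],
    [-0.3,0,0,0.012,0,0,0],
    [-0.3,0,0,0.006,0,0,0],
    [-0.3,0,0,0,0,0,0],
    [-0.3,0,0,0,0,0,0]
  ]
}}

```text
clock: 6.05
tcp_pos: [0.5447, 0.013, 0.0667]
orientation: [0.0, 0.787, 0.616, 0.0]
wrist_force: [0.5, -1.1, -1.1]
finger_gap: 0.0434
```

```bash
python3 - <<'E'
from h import *
c=snap('wrist','w3');d=snap('side','s3')
s=env.get_state();p=s['tcp_pos'];print(p,s['wrist_force'],s['finger_gap'])
u=proj(d,[p])[0].astype(int)
a=cv2.imread('pics/w3.png')[60:360,110:510];b=cv2.imread('pics/s3.png')[u[1]-60:u[1]+60,u[0]-80:u[0]+80]
o=np.hstack([cv2.resize(a,(400,300)),cv2.resize(b,(400,300),interpolation=cv2.INTER_CUBIC)])
cv2.imwrite('pics/g3.png',cv2.convertScaleAbs(o,alpha=1.6))
E
```

```text
[0.54472195 0.01288432 0.06687385] [-0.02485503 -0.5195527  -0.63205301] 0.043218123579976696
```

View pics/g3.png

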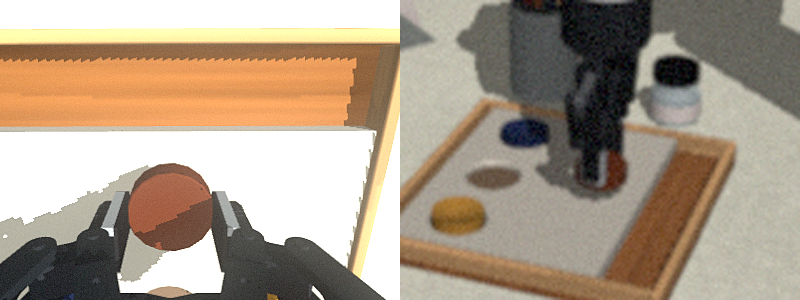

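The cake is held over the bare front: disc at left-panel (170,207), well behind the palette edge at row 128 and clear of the wells. I'll lower it in small steps and watch the force.

Call:
{"fn": "carry_out", "kwargs": {
  "steps": [
    [-0.3,0,0,0.003,0,0,0],
    [-0.3,0,0,0.002,0,0,0],
    [-0.3,0,0,0.002,0,0,0],
    [-0.3,0,0,0.002,0,0,0],
    [-0.3,0,0,0,0,0,0]
  ]
}}

```text
clock: 6.78
tcp_pos: [0.5441, 0.0128, 0.0571]
orientation: [-0.0, 0.788, 0.616, -0.0]
wrist_force: [0.2, 0.2, -0.1]
finger_gap: 0.0434
```

Call:
{"fn": "carry_out", "kwargs": {
  "steps": [
    [-0.3,0,0,0.001,0,0,0],
    [-0.3,0,0,0.001,0,0,0],
    [-0.3,0,0,0,0,0,0]
  ]
}}

```text
clock: 7.15
tcp_pos: [0.5442, 0.0128, 0.0553]
orientation: [0.0, 0.788, 0.616, -0.0]
wrist_force: [-0.6, -0.2, -1.4]
finger_gap: 0.0438
```

Call:
{"fn": "carry_out", "kwargs": {
  "steps": [
    [-0.3,0,0,0.001,0,0,0],
    [-0.3,0,0,0.001,0,0,0],
    [-0.3,0,0,0,0,0,0]
  ]
}}

```text
clock: 7.52
tcp_pos: [0.5441, 0.0128, 0.0532]
orientation: [-0.0, 0.788, 0.616, -0.0]
wrist_force: [-0.7, 0.3, -0.7]
finger_gap: 0.0432
```

Call:
{"fn": "carry_out", "kwargs": {
  "steps": [
    [-0.3,0,0,0.001,0,0,0],
    [-0.3,0,0,0.001,0,0,0],
    [-0.3,0,0,0,0,0,0]
  ]
}}

```text
clock: 7.9
tcp_pos: [0.5441, 0.0128, 0.0512]
orientation: [-0.0, 0.788, 0.616, -0.0]
wrist_force: [0.5, 0.3, -0.2]
finger_gap: 0.0436
```

Call:
{"fn": "carry_out", "kwargs": {
  "steps": [
    [-0.3,0,0,0.001,0,0,0],
    [-0.3,0,0,0,0,0,0]
  ]
}}

```text
clock: 8.15
tcp_pos: [0.5442, 0.0128, 0.0502]
orientation: [-0.0, 0.788, 0.616, -0.0]
wrist_force: [-0.1, 0.9, -1.1]
finger_gap: 0.0438
```

Call:
{"fn": "carry_out", "kwargs": {
  "steps": [
    [-0.3,0,0,0.001,0,0,0],
    [-0.3,0,0,0,0,0,0]
  ]
}}

```text
clock: 8.4
tcp_pos: [0.5442, 0.0128, 0.0492]
orientation: [-0.0, 0.788, 0.616, -0.0]
wrist_force: [0.1, 0.6, -0.4]
finger_gap: 0.0433
```

Call:
{"fn": "carry_out", "kwargs": {
  "steps": [
    [-0.3,0,0,0.001,0,0,0],
    [-0.3,0,0,0,0,0,0]
  ]
}}

```text
clock: 8.65
tcp_pos: [0.5442, 0.0128, 0.0482]
orientation: [-0.0, 0.788, 0.616, -0.0]
wrist_force: [-0.1, -0.5, -0.6]
finger_gap: 0.0435
```

Call:
{"fn": "carry_out", "kwargs": {
  "steps": [
    [-0.3,0,0,0.001,0,0,0],
    [-0.3,0,0,0,0,0,0]
  ]
}}

```text
clock: 8.9
tcp_pos: [0.5443, 0.0128, 0.0478]
orientation: [0.0, 0.788, 0.616, 0.0]
wrist_force: [-0.9, 0.8, 4.1]
finger_gap: 0.0434
```

Contact is at TCP z ≈ 0.048 with about 4.5 N, which matches the underside being 25.8 mm below the TCP. I'll work out the cake's offset in the grip from the w3 picture.

```bash
python3 - <<'E'
from h import *
c=np.load('pics/w3.npz');p=np.array([.54472,.01288])
X=np.array([.9712,-.2395])
for uv in((281,269.5),(281,268)):
    k=ray(c,uv,.0571)[:2]; d=k-p; print(k,'tool y',d@X,'tool x',d@np.array([.2395,.9712]))
l=ray(c,(239,268),.0571);r=ray(c,(323,268),.0571);print('diam',np.linalg.norm(l-r))
k=np.array([.5443,.0128])
for w in((.6461,-.0117),(.6471,-.0107),(.6439,-.0101)):
    d=np.array(w)-k;print('tcp->well tool y',d@X,'tool x',d@np.array([.2395,.9712]))
s=env.get_state();print(s['wrist_force'],s['tcp_pos'])
E
```

```text
[0.54273148 0.01424697] tool y -0.00225864083582549 tool x 0.0008513459844723836
[0.54189006 0.01445375] tool y -0.00312534873310999 tool x 0.0008506566659267504
diam 0.04313590703882803
tcp->well tool y 0.10473591 tool x 0.0005866999999999996
tcp->well tool y 0.10546761 tool x 0.0017974000000000004
tcp->well tool y 0.10221607000000002 tool x 0.0016137200000000069
[-0.8589031   0.82784056  4.09208846] [0.54429075 0.01276201 0.0477582 ]
```

Call:
{"fn": "carry_out", "kwargs": {
  "steps": [
    [-0.3,0,0.003,0,0,0,0],
    [-0.3,0,0.006,0,0,0,0],
    [-0.3,0,0.006,0,0,0,0],
    [-0.3,0,0.006,0,0,0,0],
    [-0.3,0,0.004,0,0,0,0],
    [-0.3,0,0,0,0,0,0]
  ]
}}

```text
clock: 9.65
tcp_pos: [0.569, 0.0067, 0.0478]
orientation: [0.0, 0.788, 0.616, 0.0]
wrist_force: [-0.4, 0.4, 5.4]
finger_gap: 0.0435
```

Call:
{"fn": "carry_out", "kwargs": {
  "steps": [
    [-0.3,0,0.004,0,0,0,0],
    [-0.3,0,0.008,0,0,0,0],
    [-0.3,0,0.008,0,0,0,0],
    [-0.3,0,0.008,0,0,0,0],
    [-0.3,0,0.008,0,0,0,0],
    [-0.3,0,0.008,0,0,0,0],
    [-0.3,0,0.006,0,0,0,0],
    [-0.3,0,0.004,0,0,0,0],
    [-0.3,0,0.002,0,0,0,0],
    [-0.3,0,0,0,0,0,0]
  ]
}}

```text
clock: 10.9
tcp_pos: [0.6227, -0.0066, 0.0478]
orientation: [-0.0, 0.788, 0.616, 0.0]
wrist_force: [-2.2, 0.3, 6.1]
finger_gap: 0.0432
```

Call:
{"fn": "carry_out", "kwargs": {
  "steps": [
    [-0.3,0,0.004,0,0,0,0],
    [-0.3,0,0.005,0,0,0,0],
    [-0.3,0,0.004,0,0,0,0],
    [-0.3,0,0.002,0,0,0,0],
    [-0.3,0,0,0,0,0,0]
  ]
}}

```text
clock: 11.52
tcp_pos: [0.6378, -0.0103, 0.0474]
orientation: [0.0, 0.788, 0.616, 0.0]
wrist_force: [-0.8, 0.4, 4.5]
finger_gap: 0.0429
```

```bash
python3 - <<'E'
from h import *
c=snap('wrist','w4');d=snap('scene','c4')
s=env.get_state();p=s['tcp_pos'];print(p,s['wrist_force'],s['finger_gap'])
u=proj(d,[p])[0].astype(int);print(u)
a=cv2.imread('pics/w4.png')[180:330,180:380];b=cv2.imread('pics/c4.png')[u[1]-50:u[1]+25+25,u[0]-66:u[0]+67]
o=np.hstack([cv2.resize(a,(400,300),interpolation=cv2.INTER_CUBIC),cv2.resize(b,(400,300),interpolation=cv2.INTER_CUBIC)])
cv2.imwrite('pics/g4.png',cv2.convertScaleAbs(o,alpha=1.3))
E
```

```text
[ 0.63780643 -0.01036606  0.04750313] [-1.55169714 -0.37129113  3.9298745 ] 0.04345705751105577
[235 227]
```

View pics/g4.png

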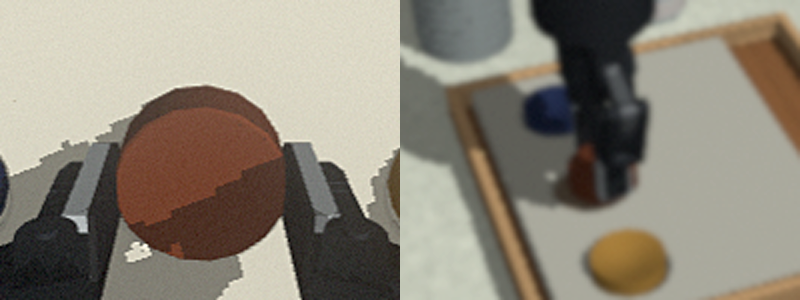

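The cake is still on the plate and overlapping the well. A sliver of brown well floor shows just behind it at left-panel (176,250), and the force is slightly lower at 4 N.

```bash
python3 - <<'E'
from h import *
c=np.load('pics/w4.npz');p=np.array([.6378,-.0103]);X=np.array([.9712,-.2395]);Y=np.array([.2395,.9712])
k=ray(c,(280.5,271.5),.038)[:2];print(k,(k-p)@X,(k-p)@Y)
print('diam',np.linalg.norm(ray(c,(238.5,270),.038)-ray(c,(322.5,270),.038)))
f=ray(c,(268,306),.016)[:2];print('floor bit',f,(f-p)@X,(f-p)@Y)
for z in (.016,.022):
  for uv in((256,283),(257,303)): 
    q=ray(c,uv,.022)[:2]
for w in((.6461,-.0117),(.6471,-.0107),(.6439,-.0101)): print('remaining',(np.array(w)-k)@X,(np.array(w)-k)@Y)
E
```

```text
[ 0.63686084 -0.0096247 ] -0.0010738497501476564 0.0004309172413833821
diam 0.04317779133459334
floor bit [ 0.67087294 -0.02606508] 0.035896170908994905 -0.007390075965036654
remaining 0.00947010975014763 0.00019725275861661167
remaining 0.010201809750147632 0.0014079527586166125
remaining 0.006950269750147651 0.001224272758616617
```

Call:
{"fn": "carry_out", "kwargs": {
  "steps": [
    [-0.3,0.0005,0.002,0,0,0,0],
    [-0.3,0,0.002,0,0,0,0],
    [-0.3,0,0.001,0,0,0,0],
    [-0.3,0,0,0,0,0,0]
  ]
}}

```text
clock: 12.12
tcp_pos: [0.6424, -0.0111, 0.0471]
orientation: [-0.0, 0.788, 0.616, -0.0]
wrist_force: [-0.3, 0.3, 3.9]
finger_gap: 0.0433
```

Call:
{"fn": "carry_out", "kwargs": {
  "steps": [
    [-0.3,0,0.001,0,0,0,0],
    [-0.3,0,0.001,0,0,0,0],
    [-0.3,0,0,0,0,0,0]
  ]
}}

```text
clock: 12.5
tcp_pos: [0.6444, -0.0116, 0.0469]
orientation: [0.0, 0.788, 0.616, -0.0]
wrist_force: [-0.2, -0.3, -0.9]
finger_gap: 0.0433
```

Call:
{"fn": "carry_out", "kwargs": {
  "steps": [
    [-0.3,0,0.001,0,0,0,0],
    [-0.3,0,0,0,0,0,0]
  ]
}}

```text
clock: 12.75
tcp_pos: [0.6454, -0.0118, 0.0471]
orientation: [0.0, 0.788, 0.616, -0.0]
wrist_force: [0.7, 0.4, -0.3]
finger_gap: 0.0436
```

Call:
{"fn": "carry_out", "kwargs": {
  "steps": [
    [-0.3,0,0.001,0,0,0,0],
    [-0.3,0,0,0,0,0,0]
  ]
}}

```text
clock: 13.0
tcp_pos: [0.6464, -0.0121, 0.0473]
orientation: [0.0, 0.788, 0.616, 0.0]
wrist_force: [-0.5, 0.6, -0.3]
finger_gap: 0.0429
```

The force fell to zero at TCP x ≈ 0.644 and stayed there for 2 mm more, so the cake hangs over the mouth. I'll lower it gently.

Call:
{"fn": "carry_out", "kwargs": {
  "steps": [
    [-0.3,0,0,0.001,0,0,0],
    [-0.3,0,0,0,0,0,0]
  ]
}}

```text
clock: 13.25
tcp_pos: [0.6461, -0.012, 0.0462]
orientation: [-0.0, 0.788, 0.616, -0.0]
wrist_force: [-0.0, -0.4, -0.3]
finger_gap: 0.043
```

Call:
{"fn": "carry_out", "kwargs": {
  "steps": [
    [-0.3,0,0,0.001,0,0,0],
    [-0.3,0,0,0,0,0,0]
  ]
}}

```text
clock: 13.5
tcp_pos: [0.6462, -0.012, 0.0452]
orientation: [-0.0, 0.788, 0.616, -0.0]
wrist_force: [0.7, 0.1, -0.7]
finger_gap: 0.0435
```

Call:
{"fn": "carry_out", "kwargs": {
  "steps": [
    [-0.3,0,0,0.001,0,0,0],
    [-0.3,0,0,0.001,0,0,0],
    [-0.3,0,0,0,0,0,0]
  ]
}}

```text
clock: 13.88
tcp_pos: [0.6462, -0.012, 0.0432]
orientation: [-0.0, 0.788, 0.616, -0.0]
wrist_force: [-0.2, 0.2, -0.6]
finger_gap: 0.0435
```

Call:
{"fn": "carry_out", "kwargs": {
  "steps": [
    [-0.3,0,0,0.001,0,0,0],
    [-0.3,0,0,0,0,0,0]
  ]
}}

```text
clock: 14.12
tcp_pos: [0.6462, -0.012, 0.0422]
orientation: [-0.0, 0.788, 0.616, -0.0]
wrist_force: [0.1, 0.5, -0.0]
finger_gap: 0.0434
```

Call:
{"fn": "carry_out", "kwargs": {
  "steps": [
    [-0.3,0,0,0.0005,0,0,0],
    [-0.3,0,0,0,0,0,0]
  ]
}}

```text
clock: 14.38
tcp_pos: [0.6463, -0.012, 0.0419]
orientation: [0.0, 0.788, 0.616, 0.0]
wrist_force: [-0.1, -0.1, -0.3]
finger_gap: 0.0431
```

The underside is at 16.1 mm, against a home height of 16. I'll open modestly, rise and close the fingers to press.

Call:
{"fn": "carry_out", "kwargs": {
  "steps": [
    [0.2,0,0,0,0,0,0],
    [0.4,0,0,0,0,0,0],
    [0.4,0,0,0,0,0,0],
    [0.4,0,0,-0.005,0,0,0],
    [0.4,0,0,-0.02,0,0,0],
    [0.4,0,0,-0.02,0,0,0],
    [-1,0,0,0,0,0,0],
    [-1,0,0,0,0,0,0],
    [-1,0,0,0,0,0,0],
    [-1,0,0,0,0,0,0],
    [-1,0,0,0,0,0,0]
  ]
}}

```text
clock: 15.75
tcp_pos: [0.646, -0.012, 0.0863]
orientation: [-0.0, 0.788, 0.616, -0.0]
wrist_force: [-0.2, -0.3, -0.6]
finger_gap: 0.0001
```

```bash
python3 - <<'E'
from h import *
c=snap('wrist','w5');d=snap('scene','c5')
s=env.get_state();p=s['tcp_pos'];print(p,s['wrist_force'],s['finger_gap'])
u=proj(d,[[*p[:2],.03]])[0].astype(int)
a=cv2.imread('pics/w5.png')[150:390,120:440];b=cv2.imread('pics/c5.png')[u[1]-40:u[1]+35,u[0]-50:u[0]+50]
o=np.hstack([cv2.resize(a,(400,300),interpolation=cv2.INTER_CUBIC),cv2.resize(b,(400,300),interpolation=cv2.INTER_CUBIC)])
cv2.imwrite('pics/g5.png',cv2.convertScaleAbs(o,alpha=1.3))
E
```

```text
[ 0.64617521 -0.01196386  0.08660169] [ 0.40097524 -0.67086976 -0.38526136] 6.943405560677968e-05
```

View pics/g5.png

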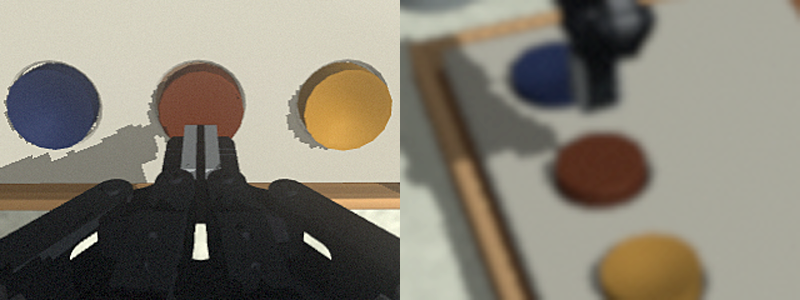

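The cake sits in the middle well, level by eye, with its top at right-panel (602,165) and the fingers clear. I'll press from above with the shut fingers. Contact is expected at TCP z ≈ 0.051.

Call:
{"fn": "carry_out", "kwargs": {
  "steps": [
    [-1,0,0,0.015,0,0,0],
    [-1,0,0,0.01,0,0,0],
    [-1,0,0,0.004,0,0,0],
    [-1,0,0,0.002,0,0,0],
    [-1,0,0,0,0,0,0]
  ]
}}

```text
clock: 16.48
tcp_pos: [0.6464, -0.012, 0.0558]
orientation: [0.0, 0.788, 0.616, 0.0]
wrist_force: [-0.3, 0.3, 0.6]
finger_gap: -0.0002
```

Call:
{"fn": "carry_out", "kwargs": {
  "steps": [
    [-1,0,0,0.001,0,0,0],
    [-1,0,0,0.001,0,0,0],
    [-1,0,0,0,0,0,0]
  ]
}}

```text
clock: 16.85
tcp_pos: [0.6463, -0.012, 0.0539]
orientation: [0.0, 0.788, 0.616, 0.0]
wrist_force: [-0.7, 0.1, 0.2]
finger_gap: -0.0
```

Call:
{"fn": "carry_out", "kwargs": {
  "steps": [
    [-1,0,0,0.001,0,0,0],
    [-1,0,0,0,0,0,0]
  ]
}}

```text
clock: 17.1
tcp_pos: [0.6462, -0.012, 0.0527]
orientation: [-0.0, 0.788, 0.616, -0.0]
wrist_force: [-0.0, 0.8, 0.1]
finger_gap: 0.0
```

Call:
{"fn": "carry_out", "kwargs": {
  "steps": [
    [-1,0,0,0.0005,0,0,0],
    [-1,0,0,0.0005,0,0,0],
    [-1,0,0,0,0,0,0]
  ]
}}

```text
clock: 17.48
tcp_pos: [0.6462, -0.012, 0.0518]
orientation: [-0.0, 0.788, 0.616, 0.0]
wrist_force: [0.7, -0.2, 0.2]
finger_gap: -0.0
```

Call:
{"fn": "carry_out", "kwargs": {
  "steps": [
    [-1,0,0,0.0005,0,0,0],
    [-1,0,0,0,0,0,0]
  ]
}}

```text
clock: 17.73
tcp_pos: [0.6462, -0.012, 0.0513]
orientation: [-0.0, 0.788, 0.616, 0.0]
wrist_force: [-0.6, 0.3, -0.4]
finger_gap: -0.0
```

Call:
{"fn": "carry_out", "kwargs": {
  "steps": [
    [-1,0,0,0.0005,0,0,0],
    [-1,0,0,0,0,0,0]
  ]
}}

```text
clock: 17.98
tcp_pos: [0.6463, -0.012, 0.0511]
orientation: [0.0, 0.788, 0.616, 0.0]
wrist_force: [-1.3, 0.3, 2.0]
finger_gap: -0.0002
```

Call:
{"fn": "carry_out", "kwargs": {
  "steps": [
    [-1,0,0,0.0005,0,0,0],
    [-1,0,0,0,0,0,0]
  ]
}}

```text
clock: 18.23
tcp_pos: [0.6463, -0.012, 0.0511]
orientation: [0.0, 0.788, 0.616, 0.0]
wrist_force: [-2.0, 0.4, 5.5]
finger_gap: -0.0005
```

Call:
{"fn": "carry_out", "kwargs": {
  "steps": [
    [-1,0,0,0.0003,0,0,0],
    [-1,0,0,0,0,0,0]
  ]
}}

```text
clock: 18.48
tcp_pos: [0.6463, -0.012, 0.0511]
orientation: [0.0, 0.788, 0.616, 0.0]
wrist_force: [-1.5, -0.3, 6.6]
finger_gap: -0.0001
```

Call:
{"fn": "carry_out", "kwargs": {
  "steps": [
    [-1,0,0,0.0005,0,0,0],
    [-1,0,0,0,0,0,0]
  ]
}}

```text
clock: 18.73
tcp_pos: [0.6463, -0.012, 0.0511]
orientation: [0.0, 0.788, 0.616, 0.0]
wrist_force: [-4.4, 0.8, 9.2]
finger_gap: 0.0
```

Call:
{"fn": "carry_out", "kwargs": {
  "steps": [
    [-1,0,0,0,0,0,0],
    [-1,0,0,0,0,0,0],
    [-1,0,0,0,0,0,0],
    [-1,0,0,0,0,0,0],
    [-1,0,0,0,0,0,0],
    [-1,0,0,0,0,0,0],
    [-1,0,0,0,0,0,0],
    [-1,0,0,0,0,0,0],
    [-1,0,0,0,0,0,0]
  ]
}}

```text
clock: 19.85
tcp_pos: [0.6463, -0.012, 0.0511]
orientation: [0.0, 0.788, 0.616, 0.0]
wrist_force: [-3.6, 1.0, 9.8]
finger_gap: -0.0001
```

Call:
{"fn": "carry_out", "kwargs": {
  "steps": [
    [-1,0,0,-0.001,0,0,0],
    [-1,0,0,-0.002,0,0,0],
    [-1,0,0,-0.01,0,0,0],
    [-1,0,0,-0.03,0,0,0],
    [-1,0,0,-0.04,0,0,0],
    [-1,0,-0.05,-0.03,0,0,0],
    [-1,0,-0.04,0,0,0,0],
    [-1,0,0,0,0,0,0],
    [-1,0,0,0,0,0,0]
  ]
}}

```text
clock: 20.98
tcp_pos: [0.5598, 0.0095, 0.1632]
orientation: [0.001, 0.788, 0.616, 0.001]
wrist_force: [0.4, 0.1, 0.6]
finger_gap: 0.0
```

```bash
python3 - <<'E'
from h import *
c=snap('wrist','w6');d=snap('scene','c6')
s=env.get_state();p=s['tcp_pos'];print(p,s['wrist_force'],s['qvel'].round(3))
u=proj(d,[[.646,-.0117,.03]])[0].astype(int);v=proj(c,[[.646,-.0117,.032]])[0].astype(int);print(u,v)
a=cv2.imread('pics/w6.png');b=cv2.imread('pics/c6.png')[u[1]-36:u[1]+39,u[0]-50:u[0]+50]
o=np.hstack([cv2.resize(a,(400,300),interpolation=cv2.INTER_AREA),cv2.resize(b,(400,300),interpolation=cv2.INTER_CUBIC)])
cv2.imwrite('pics/g6.png',cv2.convertScaleAbs(o,alpha=1.3))
E
```

```text
[0.56021031 0.00933395 0.16265801] [ 0.8543072   0.58997646 -0.22304379] [-0.001  0.009  0.     0.003  0.001  0.001]
[232 235] [280 289]
```

View pics/g6.png

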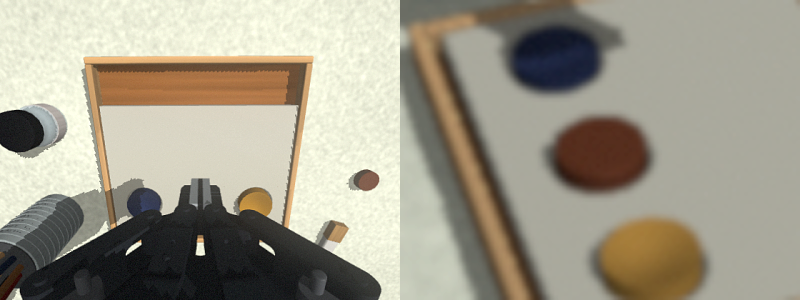

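Pressing reached 9.8 N for over a second, with the fingertips stopping at z = 0.0321, so the cake's top is at its home height of 32 mm. The view shows it level in the middle well, nothing else displaced and the arm clear.

```bash
python3 -c "
from workcell import env
print(env.hand_in())"
```

```text
the job is handed in; nothing more can be done
None
```

The cake is bedded in the middle well, and I handed the job in at about 21 s of the 61 s allowed; no verdict is reported.

**What I did:** I picked the larger brown disc and set it down on the bare front with about 4.5 N. I then slid it back over the plate at 4–6 N until the force fell to zero over the well, and lowered it in. After letting go, I pressed on its top with the shut fingers at 9–10 N for about 1.2 s and moved clear.

**Last checks:**
- **Height:** the fingertips stopped at 32.1 mm, so the cake's centre is at about 24 mm, which is fully home.
- **Level and surroundings:** the last pictures show the cake level in the middle well. In the last wrist view the jar, tin and eraser look undisturbed; I judged this by eye and did not measure it.
- **Arm:** it is clear of everything, with the wrist force near zero.

**What disagreed:**
- The two cameras differed by about 4 mm in the cake's x, and my three readings of the well spread by about 3 mm. I found the well by the force drop instead.
- The fingers read 43.3 mm on the cake instead of 46 mm, and the pictures gave 43–45 mm.
- Wrist-camera fits of where the cake sat in the grip varied by several mm; the contact heights settled its height.

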